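# Heft the spice tin: sell it or refill it

## Task

Lift the yellow-lidded tin and feel how heavy it is. If tin and contents weigh more than half a kilo, stand it in the blue tray, which is for sale; if less, stand it in the red tray, which is for refilling (within about 50 g of half a kilo either tray is right). Keep it upright, set it down gently without dropping it, and leave the green-lidded tin where it stands.

Things in the scene. Friction and masses are not known exactly. Their poses are not given: they have to be found in the camera images.
- yellow_tin: Closed upright white metal tin with a yellow lid and yellow band, contents unseen; 100 mm long (its x) by 54 mm wide (its y) by 130 mm tall, straight-sided; origin at the centre of its underside, z up. Grip it across the 54 mm, near the top. Stands loose on the counter. Weighs anything from 0.2 to 0.8 kg in all, centre of mass near its middle.
- green_tin: Tin of the same shape and size with a green lid and band, origin at the centre of its underside; not to be moved.
- blue_tray: Open blue tray fixed to the counter, 200 x 200 mm outside, 34 mm high, walls and floor 5 mm thick; origin at the centre of its underside, inner floor 5 mm above the origin. Empty; takes the tin any way round.
- red_tray: Red tray, otherwise the same as the blue one. The two trays stand on either side of the tins and may be swapped. Other things about the counter (scoop, jar, spice tubs, and a scale with a bowl far to one side) are below 150 mm tall and not beside the tins.

How it is judged:
On the way:
1. the yellow-lidded tin is lifted clear of the counter (height (world z) of yellow_tin above 0.04 m), for 0.2 s.
At the end, for the whole second after the job is handed in: The yellow-lidded tin stands released, at rest and upright (within about 6 degrees) on the floor of a tray, anywhere inside its walls: the blue tray if it weighs over half a kilo, the red tray if less (between about 440 and 560 g either is right) (angle between yellow_tin's own z axis and vertical below 0.1 rad and linear speed of yellow_tin below 0.02 m/s and ((horizontal distance between yellow_tin and blue_tray below 0.085 m and z of yellow_tin in the frame of blue_tray below 0.015 m and contact force between yellow_tin and blue_tray above 4.3 N) or (horizontal distance between yellow_tin and red_tray below 0.085 m and z of yellow_tin in the frame of red_tray below 0.015 m and contact force between yellow_tin and red_tray between 1 and 5.5 N))); the robot touches nothing.
It fails at once if the green-lidded tin is moved more than 20 mm or tipped (distance of green_tin from where it was at the start of the episode above 0.02 m or angle between green_tin's own z axis and vertical above 0.3 rad).
It fails at once if the yellow-lidded tin is tipped more than about 35 degrees (angle between yellow_tin's own z axis and vertical above 0.6 rad).
It fails at once if the yellow-lidded tin is let go in the air (its underside more than 20 mm above the counter, no finger on it) (height (world z) of yellow_tin above 0.02 m and contact force between the fingers and yellow_tin below 0.2 N).
It also fails if it takes over 35 s, if anything falls off the work surface, if the arm or the gripper's body presses on something with over 40 N, if the wrist force passes 120 N, or if a joint passes its speed limit or range.

## Robot

A 7-joint arm with a two-finger parallel gripper is mounted at the origin on the work surface. World frame = base frame: x ahead of the robot, y to its left, z up, the work surface at z = 0. Lengths are in m, angles in rad, forces in N, time in s.
With the tool pointing down it reaches from about 0.425 to 0.875 m from the base axis. Payload 4.7 kg.
Tool frame: the origin (TCP) lies between the finger pads; the fingertips stand 14 mm ahead of it and the grasp point (between the pads) lies 5 mm behind it; z points along the fingers, y is the line along which they close (so a half turn about z gives the same grasp; the last joint's range is limited). The gripper opens to 87 mm and grips with 3 to 60 N. Pads are 19 mm wide; open, the fingers measure 117 mm over their backs; the gripper's body (75 mm by 190 mm) begins 51 mm behind the grasp point.
Start: joints at [-1.127, 0.321, -0.07, 1.45, 0.023, 1.371, -0.057], TCP at [0.271, 0.591, 0.237] pointing down, gripper open.
Joint ranges: [-2.86, 2.86], [-0.3, 2.09], [-1.38, 1.24], [0.06, 2.45], [-1.56, 4.7], [0.09, 2.05], [-2.69, 2.69]. Speed limits (rad/s): [2.57, 2.57, 3.14, 3.14, 3.14, 3.14, 3.14].

## Interface

Orientations are given as a rotation vector (axis times angle).
In Python, from bench import ctrl gives the robot as it stands.
- The arm moves only by the tool step_arm, never from a script. Its argument "commands" is a list of rows, each an object with "travel": the shift along the tool's x, y, z in m, a list of three; "turn": the turn, a rotation vector about the tool's x, y, z in degrees, a list of three. A call has 1 to 5 rows; each row is the pose to reach, as a shift and turn from the pose commanded when the call began, along the tool's axes at that moment; what a row does not reach only later rows make up. A row lasts 1/10 s, in which the tool goes at most 50 mm and 8.59 degrees, less where a joint would pass 70% of its speed; a pose out of reach is approached as far as the arm can. A call with a gripper value outside its range is refused whole. "gripper" is the opening, from 0 (shut) to 1 (fully open), set as the call begins (left out, the last holds). The fingers move at their own pace and stop on an object; "force" is the grip in N (left out, the last holds). Time passes only in rows, so rows that repeat a pose let the fingers close. It gives the time, the measured TCP pose, the force, the opening and the grip force at its end, in the units of the state.
- ctrl.get_state(): the state, without advancing time (a new reading comes with each control period).
- ctrl.get_image(name): name is "scene" or "top" or "wrist"; returns the picture (384x512x3 uint8, red, green, blue); there is no depth.
- ctrl.camera_model(name): a dict with "fx", "fy", "cx", "cy" (pixels), "R" (3x3) and "t" (3): a world point X has camera coordinates R X + t; the wrist camera has in their place "T_tool_cam" (4x4, takes a point from camera to tool coordinates, whose origin is the TCP and whose axes are the flange's). Camera axes: x right, y down, z forward; pixel columns grow to the right and rows downward; lengths in m; the calibration is good to about 2 mm. A picture is of the moment at which its call begins: read the wrist's pose just before it. camera_model takes no time and is no camera call.
- ctrl.close_job(): hands the job in; it is judged then, once.
The state is a dict: "time": time; "joint_positions": joint angles; "qd": joint speeds; "joint_torque": joint torques, N m; "position": TCP position; "tool_rot": TCP orientation; "ft_force": force on the tool from outside, world axes, zero at the start; "torque": the same for the moment, N m; "grip_width": opening from 0.0 (shut) to 1.0 (fully open); "grip_force": force on a finger pad.
Only numpy, scipy, OpenCV 4.12 (cv2) and the standard library are available. Lean on these libraries where they do the work, as an engineer would, in place of code of your own. Each camera call takes 0.05 s, during which the arm holds its last target. There are 200 camera calls.

## Working session

There is one attempt and no reset: what is moved stays moved. The work goes in short steps, Python scripts to look and compute and a tool call to move; the robot and the scene stay as the last step left them, time stands still between calls to the robot, and variables do not carry over. Pictures are saved under pics/ and viewed, at most 10 in all, crops included, and the job is handed in when it is done.

Besides the shell and the picture viewer there is one more tool, called after ">>>" as name(argument=value, ...) on one line, values as JSON. step_arm: Moves the arm, as the interface text tells. Its arguments: {"type":"object","properties":{"commands":{"type":"array"},"gripper":{"type":"number"},"force":{"type":"number"}},"required":["commands"]}

```bash
mkdir -p pics
python3 - <<'E'
from bench import ctrl
import cv2,numpy as np
s=ctrl.get_state(); print({k:np.round(v,3).tolist() for k,v in s.items()})
a=[ctrl.get_image(n) for n in("scene","top")]
for n,i in zip(("scene","top"),a): cv2.imwrite(f"pics/{n}0.png",i[...,::-1])
for n in("scene","top"):print(n,ctrl.camera_model(n))
print(ctrl.camera_model("wrist"))
E
```

```text
{'time': 0.0, 'joint_positions': [-1.127, 0.322, -0.07, 1.452, 0.023, 1.371, -0.057], 'qd': [0.0, 0.0, -0.0, -0.002, -0.001, 0.0, -0.001], 'joint_torque': [0.0, -49.129, -0.404, -31.253, -0.064, 0.044, 0.0], 'position': [0.271, 0.59, 0.235], 'tool_rot': [-0.67, -3.069, 0.003], 'ft_force': [-0.196, -0.395, 0.036], 'torque': [-0.008, 0.029, 0.018], 'grip_force': 0.0, 'grip_width': 0.998}
scene {'fx': 428.2289012363826, 'fy': 428.2289012363826, 'cx': 254.3428027099044, 'cy': 196.7913337485585, 'R': array([[-6.36053878e-01,  7.71644561e-01,  3.67431836e-04],
       [ 6.55934903e-01,  5.40926993e-01, -5.26447900e-01],
       [-4.06429413e-01, -3.34608217e-01, -8.50207312e-01]]), 't': array([ 0.34918971, -0.33657644,  1.23289534])}
top {'fx': 351.96604339905315, 'fy': 351.96604339905315, 'cx': 260.79127646329573, 'cy': 188.31234442795713, 'R': array([[-9.85890222e-03, -9.99951352e-01, -3.10564507e-04],
       [-9.80444146e-01,  9.72761982e-03, -1.96556991e-01],
       [ 1.96550450e-01, -1.63334500e-03, -9.80492352e-01]]), 't': array([-0.00565442,  0.55899682,  0.663463  ])}
{'fx': 318.6959133411177, 'fy': 318.6959133411177, 'cx': 249.63431949434502, 'cy': 190.82212822474565, 'T_tool_cam': array([[-4.51555940e-04, -9.63923647e-01, -2.66178509e-01,
         7.37322897e-02],
       [ 9.99999731e-01, -5.89195055e-04,  4.37237509e-04,
         1.32764992e-05],
       [-5.78294635e-04, -2.66178240e-01,  9.63923654e-01,
        -1.47482447e-01],
       [ 0.00000000e+00,  0.00000000e+00,  0.00000000e+00,
         1.00000000e+00]])}
```

View pics/top0.png

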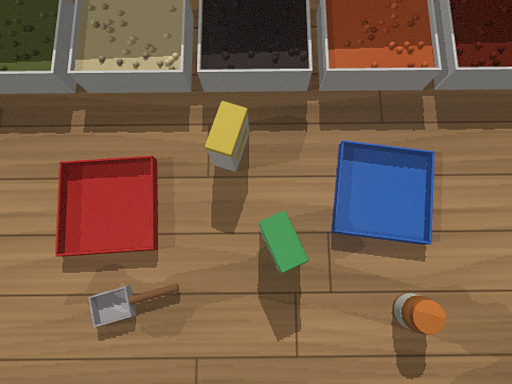

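View pics/scene0.png

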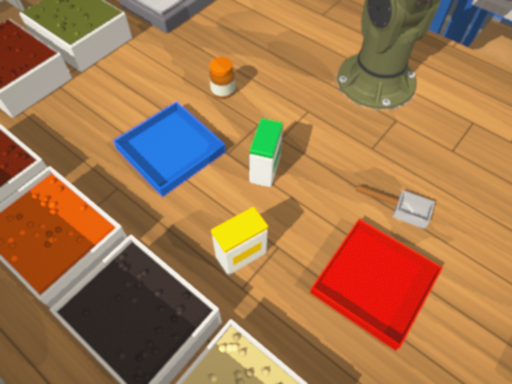

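The top view shows the yellow lid at about (228,128), the green lid at (283,242), the red tray at (107,206) and the blue tray at (384,193). The scene view confirms this, with nothing beside the tins.

```bash
cat > h.py <<'E'
from bench import ctrl
import cv2,numpy as np
from scipy.spatial.transform import Rotation as Ro
HSV={'yellow':((22,120,90),(34,255,255)),'green':((50,120,60),(80,255,255)),'blue':((100,140,60),(125,255,255)),'red':((0,220,70),(4,255,255))}
def rect(img,col,z,cm):
    h=cv2.cvtColor(img,cv2.COLOR_RGB2HSV); m=cv2.inRange(h,*map(np.array,HSV[col]))
    if col=='red': m|=cv2.inRange(h,np.array((175,220,70)),np.array((180,255,255)))
    c=max(cv2.findContours(m,0,1)[0],key=cv2.contourArea)
    p=c[:,0].astype(float)
    K=np.c_[(p[:,0]-cm['cx'])/cm['fx'],(p[:,1]-cm['cy'])/cm['fy'],np.ones(len(p))]
    d=K@cm['R']; o=-cm['R'].T@cm['t']
    w=o+d*((z-o[2])/d[:,2])[:,None]
    r=cv2.minAreaRect((w[:,:2]*1000).astype(np.float32))
    b=cv2.boxPoints(r); e=max((b[1]-b[0],b[2]-b[1]),key=np.linalg.norm)
    return np.round(r[0],1),np.round(r[1],1),round(np.degrees(np.arctan2(e[1],e[0]))%180,1),cv2.boundingRect(c)
def tool_move(target,yawx=None):
    s=ctrl.get_state();R=Ro.from_rotvec(s['tool_rot']);
    print('pos',s['position'],'rot',s['tool_rot'],'toolx yaw',np.degrees(np.arctan2(*R.as_matrix()[[1,0],0])))
    print('travel',R.inv().apply(np.array(target)-s['position']).round(4))
E
python3 - <<'E'
from h import *
for n in('top','scene'):
    im=cv2.imread(f'pics/{n}0.png')[...,::-1].copy();cm=ctrl.camera_model(n)
    for c,z in(('yellow',.13),('green',.13),('blue',.034),('red',.034)): print(n,c,*rect(im,c,z,cm))
tool_move([.6,0,.25])
E
```

```text
top yellow [661.1  53.5] [ 55.6 102.1] 161.9 (205, 101, 43, 56)
top green [448.5 -49.3] [98.2 52.2] 23.7 (260, 211, 48, 62)
top blue [ 555.6 -269.5] [203.2 201. ] 82.1 (332, 141, 102, 103)
top red [625.5 259.3] [3.3 3. ] 45.5 (133, 160, 3, 3)
scene yellow [ 446.4 -746.8] [170.5 214.5] 90.1 (24, 0, 95, 43)
scene green [452.6 -46.4] [104.7  53.6] 23.4 (250, 118, 32, 40)
scene blue [ 561.1 -263.1] [214.6 204.9] 82.3 (114, 103, 111, 93)
scene red [538.2 315.6] [207.8 196.2] 3.5 (311, 220, 130, 130)
pos [0.27068231 0.59045369 0.23557158] rot [-6.69815131e-01 -3.06907822e+00  2.63263728e-03] toolx yaw 155.37691374123986
travel [-0.5454 -0.3996 -0.0137]
```

>>> step_arm(commands=[{"travel": [-0.041,-0.023,0],"turn": [0,0,0]},{"travel": [-0.082,-0.046,0],"turn": [0,0,0]},{"travel": [-0.123,-0.069,0],"turn": [0,0,0]},{"travel": [-0.164,-0.092,0],"turn": [0,0,0]},{"travel": [-0.205,-0.115,0],"turn": [0,0,0]}])

```text
time: 0.6
position: [0.41, 0.399, 0.2362]
tool_rot: [-0.67, -3.069, 0.001]
ft_force: [0.3, 0.4, 0.9]
grip_width: 1.001
grip_force: 0.0
```

>>> step_arm(commands=[{"travel": [-0.041,-0.023,0],"turn": [0,0,0]},{"travel": [-0.082,-0.046,0],"turn": [0,0,0]},{"travel": [-0.123,-0.069,0],"turn": [0,0,0]},{"travel": [-0.164,-0.092,0],"turn": [0,0,0]},{"travel": [-0.205,-0.115,0],"turn": [0,0,0]}])

```text
time: 1.1
position: [0.5484, 0.2092, 0.2363]
tool_rot: [-0.67, -3.069, 0.0]
ft_force: [1.1, 1.0, -0.3]
grip_width: 1.004
grip_force: 0.0
```

>>> step_arm(commands=[{"travel": [-0.041,-0.023,0],"turn": [0,0,-2]},{"travel": [-0.082,-0.046,0],"turn": [0,0,-4]},{"travel": [-0.123,-0.069,0],"turn": [0,0,-6.5]},{"travel": [-0.148,-0.088,0],"turn": [0,0,-6.5]},{"travel": [-0.148,-0.088,0],"turn": [0,0,-6.5]}])

```text
time: 1.6
position: [0.6471, 0.0617, 0.2357]
tool_rot: [0.509, 3.099, -0.007]
ft_force: [-0.2, -1.5, 0.0]
grip_width: 1.003
grip_force: 0.0
```

Run:
```python
from h import *
tool_move([.661,.0535,.107])
s=ctrl.get_state(); im=ctrl.get_image('wrist'); cv2.imwrite('pics/w1.png',im[...,::-1])
m=ctrl.camera_model('wrist');T=np.eye(4);T[:3,:3]=Ro.from_rotvec(s['tool_rot']).as_matrix();T[:3,3]=s['position']
C=np.linalg.inv(T@m['T_tool_cam']); m['R']=C[:3,:3];m['t']=C[:3,3]
print('wrist yellow',*rect(im,'yellow',.13,m))
HSV['red']=((0,150,50),(4,255,255))
for n in('top','scene'):
    im=cv2.imread(f'pics/{n}0.png')[...,::-1].copy()
    if n=='top': im=im.copy(); im[:130]=0
    print(n,*rect(im,'red',.034,ctrl.camera_model(n)))
print(s['time'],s['ft_force'],s['joint_positions'])
```

```text
pos [0.64707125 0.06172852 0.23571453] rot [ 0.50921867  3.09947004 -0.00710302] toolx yaw 161.34036147221218
travel [-0.0157 -0.0028  0.1287]
wrist yellow [654.4  56.9] [53.4 90.5] 161.8 (214, 151, 67, 104)
top [532.5 309.7] [200.1 207.9] 93.3 (56, 156, 102, 100)
scene [538.1 315.7] [207.8 196.2] 3.4 (311, 220, 130, 130)
1.6 [-0.22998141 -1.48637439  0.01903987] [-0.38970173  0.32632774  0.32163307  1.46387397 -0.09901145  1.36857322
  1.18114738]
```

View pics/w1.png

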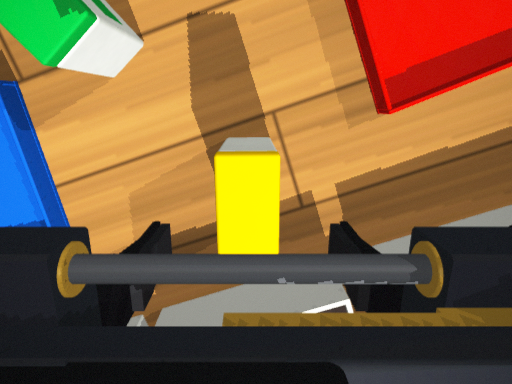

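The wrist view shows the lid between columns 214 and 281, with its near edge at row 151 and its far end hidden by the gripper. Its yaw agrees with the top view, so I'm going down.

>>> step_arm(commands=[{"travel": [-0.0145,-0.002,0.03],"turn": [0,0,-0.5]},{"travel": [-0.0145,-0.002,0.065],"turn": [0,0,-0.5]},{"travel": [-0.0145,-0.002,0.1],"turn": [0,0,-0.5]},{"travel": [-0.0145,-0.002,0.129],"turn": [0,0,-0.5]},{"travel": [-0.0145,-0.002,0.129],"turn": [0,0,-0.5]}])

```text
time: 2.15
position: [0.6545, 0.0649, 0.1023]
tool_rot: [-0.476, -3.095, 0.003]
ft_force: [-0.8, 0.7, -0.1]
grip_width: 1.004
grip_force: 0.0
```

>>> step_arm(commands=[{"travel": [0,0,0],"turn": [0,0,0]},{"travel": [0,0,0],"turn": [0,0,0]},{"travel": [0,0,0],"turn": [0,0,0]},{"travel": [0,0,0],"turn": [0,0,0]},{"travel": [0,0,0],"turn": [0,0,0]}], gripper=0.4, force=30)

```text
time: 2.65
position: [0.6593, 0.0625, 0.1087]
tool_rot: [0.482, 3.103, 0.0]
ft_force: [0.0, -0.9, -1.1]
grip_width: 0.633
grip_force: 20.7
```

>>> step_arm(commands=[{"travel": [0,0,0],"turn": [0,0,0]},{"travel": [0,0,0],"turn": [0,0,0]},{"travel": [0,0,0],"turn": [0,0,0]}], force=40)

```text
time: 2.95
position: [0.6593, 0.0627, 0.1085]
tool_rot: [0.481, 3.103, 0.001]
ft_force: [-0.4, -0.7, 4.8]
grip_width: 0.624
grip_force: 40.0
```

>>> step_arm(commands=[{"travel": [0,0,-0.015],"turn": [0,0,0]},{"travel": [0,0,-0.03],"turn": [0,0,0]},{"travel": [0,0,-0.045],"turn": [0,0,0]},{"travel": [0,0,-0.06],"turn": [0,0,0]},{"travel": [0,0,-0.07],"turn": [0,0,0]}])

```text
time: 3.45
position: [0.6595, 0.063, 0.1799]
tool_rot: [0.481, 3.102, 0.001]
ft_force: [0.0, 0.1, -1.9]
grip_width: 0.628
grip_force: 39.8
```

>>> step_arm(commands=[{"travel": [0,0,0],"turn": [0,0,0]},{"travel": [0,0,0],"turn": [0,0,0]},{"travel": [0,0,0],"turn": [0,0,0]},{"travel": [0,0,0],"turn": [0,0,0]},{"travel": [0,0,0],"turn": [0,0,0]}])

```text
time: 3.95
position: [0.6584, 0.0629, 0.1768]
tool_rot: [-0.481, -3.103, 0.001]
ft_force: [0.9, 0.2, -2.1]
grip_width: 0.63
grip_force: 39.8
```

Run:
```python
from h import *
f=[]
for i in range(12):
    if i==0: im=ctrl.get_image('scene'); cv2.imwrite('pics/s2.png',im[...,::-1])
    else: ctrl.get_image('wrist')
    f.append(ctrl.get_state()['ft_force'])
f=np.array(f);print(f[:,2].round(2),f.mean(0),f.std(0))
tool_move([.5555,-.2695,.19]);tool_move([.5325,.3097,.19])
print(ctrl.get_state()['time'])
```

```text
[-2.27 -2.15 -1.94 -2.34 -3.22 -1.93 -2.38 -3.15 -2.26 -2.1  -1.56 -2.45] [ 0.19314844 -0.19035814 -2.31209836] [0.42018204 0.49548411 0.45291149]
pos [0.65879108 0.06289969 0.17759275] rot [4.81270116e-01 3.10444268e+00 1.10322182e-04] toolx yaw 162.3755961102569
travel [-0.0022 -0.3481 -0.0124]
pos [0.65879108 0.06289969 0.17759275] rot [4.81270116e-01 3.10444268e+00 1.10322182e-04] toolx yaw 162.3755961102569
travel [ 0.1951  0.197  -0.0124]
4.55
```

View pics/s2.png

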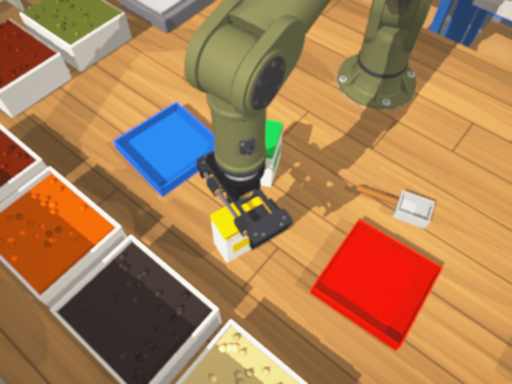

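The tin reads about 2.3 N (0.24 kg), and the picture shows it hanging free of the counter, upright in the fingers. It goes in the red tray.

>>> step_arm(commands=[{"travel": [0.012,0.012,0],"turn": [0,0,0]},{"travel": [0.03,0.03,0],"turn": [0,0,0]},{"travel": [0.05,0.05,0],"turn": [0,0,0]},{"travel": [0.07,0.07,0],"turn": [0,0,0]},{"travel": [0.09,0.09,0],"turn": [0,0,0]}])

```text
time: 5.05
position: [0.5988, 0.1784, 0.1777]
tool_rot: [-0.48, -3.104, -0.001]
ft_force: [0.3, -0.0, -2.1]
grip_width: 0.627
grip_force: 39.8
```

>>> step_arm(commands=[{"travel": [0.02,0.02,0],"turn": [0,0,0]},{"travel": [0.045,0.045,0],"turn": [0,0,0]},{"travel": [0.07,0.07,0],"turn": [0,0,0]},{"travel": [0.09,0.09,0],"turn": [0,0,0]},{"travel": [0.1,0.104,0],"turn": [0,0,0]}])

```text
time: 5.55
position: [0.5335, 0.3095, 0.1777]
tool_rot: [-0.473, -3.104, -0.003]
ft_force: [0.1, -0.3, -2.2]
grip_width: 0.633
grip_force: 39.8
```

>>> step_arm(commands=[{"travel": [0.005,0.005,0],"turn": [0,0,0]},{"travel": [0.005,0.005,0],"turn": [0,0,0]},{"travel": [0.005,0.005,0],"turn": [0,0,0]},{"travel": [0.005,0.005,0],"turn": [0,0,0]},{"travel": [0.005,0.005,0],"turn": [0,0,0]}])

```text
time: 6.05
position: [0.5341, 0.3101, 0.1776]
tool_rot: [0.485, 3.104, -0.001]
ft_force: [0.3, 0.0, -2.2]
grip_width: 0.626
grip_force: 39.8
```

Run:
```python
from h import *
im=ctrl.get_image('scene'); im2=ctrl.get_image('wrist'); cv2.imwrite('pics/s3.png',np.hstack([im[120:,150:],im2[:264,50:462]])[...,::-1])
f=[]
for i in range(8): ctrl.get_image('wrist'); f.append(ctrl.get_state()['ft_force'])
print(np.mean(f,0)); tool_move([.533,.312,.1137])
```

```text
[ 0.14288688 -0.18438274 -2.33019805]
pos [0.53319522 0.31164323 0.17758078] rot [4.81125310e-01 3.10446278e+00 9.83391601e-05] toolx yaw 162.38092812676064
travel [0.0003 0.0003 0.0639]
```

View pics/s3.png

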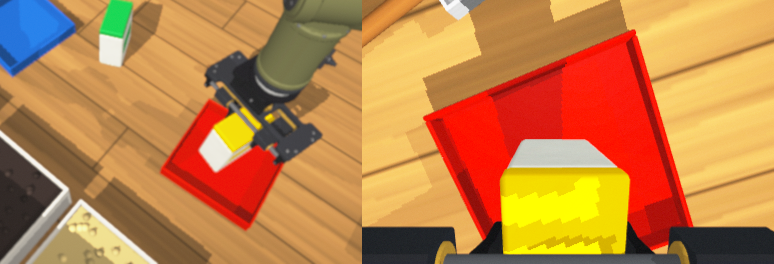

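The tin hangs over the red tray, roughly centred and upright (lid at about (565,210) in the wrist half), and the weight still reads 2.3 N. Next I lower it, slowing at the end.

>>> step_arm(commands=[{"travel": [0,0,0.012],"turn": [0,0,0]},{"travel": [0,0,0.027],"turn": [0,0,0]},{"travel": [0,0,0.042],"turn": [0,0,0]},{"travel": [0,0,0.053],"turn": [0,0,0]},{"travel": [0,0,0.056],"turn": [0,0,0]}])

```text
time: 7.05
position: [0.5319, 0.3108, 0.1188]
tool_rot: [-0.481, -3.102, 0.004]
ft_force: [-0.5, -0.2, -2.6]
grip_width: 0.629
grip_force: 39.8
```

>>> step_arm(commands=[{"travel": [0,0,0.001],"turn": [0,0,0]},{"travel": [0,0,0.002],"turn": [0,0,0]},{"travel": [0,0,0.003],"turn": [0,0,0]},{"travel": [0,0,0.004],"turn": [0,0,0]},{"travel": [0,0,0.005],"turn": [0,0,0]}])

```text
time: 7.55
position: [0.5334, 0.3117, 0.117]
tool_rot: [0.481, 3.104, 0.001]
ft_force: [0.5, -0.5, -1.9]
grip_width: 0.624
grip_force: 39.8
```

>>> step_arm(commands=[{"travel": [0,0,0.0005],"turn": [0,0,0]},{"travel": [0,0,0.001],"turn": [0,0,0]},{"travel": [0,0,0.001],"turn": [0,0,0]},{"travel": [0,0,0.001],"turn": [0,0,0]},{"travel": [0,0,0.001],"turn": [0,0,0]}])

```text
time: 8.05
position: [0.5332, 0.3116, 0.1156]
tool_rot: [0.481, 3.104, 0.0]
ft_force: [-0.3, 0.5, -1.8]
grip_width: 0.628
grip_force: 39.8
```

Not quite touching yet.

>>> step_arm(commands=[{"travel": [0,0,0.0005],"turn": [0,0,0]},{"travel": [0,0,0.001],"turn": [0,0,0]},{"travel": [0,0,0.0015],"turn": [0,0,0]},{"travel": [0,0,0.0015],"turn": [0,0,0]},{"travel": [0,0,0.0015],"turn": [0,0,0]}])

```text
time: 8.55
position: [0.5332, 0.3116, 0.1141]
tool_rot: [0.481, 3.104, -0.0]
ft_force: [-0.3, 1.0, -1.9]
grip_width: 0.629
grip_force: 39.8
```

>>> step_arm(commands=[{"travel": [0,0,0.0005],"turn": [0,0,0]},{"travel": [0,0,0.001],"turn": [0,0,0]},{"travel": [0,0,0.001],"turn": [0,0,0]},{"travel": [0,0,0.001],"turn": [0,0,0]}])

```text
time: 8.95
position: [0.5332, 0.3117, 0.1136]
tool_rot: [0.481, 3.104, 0.001]
ft_force: [-1.4, -0.5, 3.1]
grip_width: 0.628
grip_force: 40.0
```

Contact: the force has turned upward. Releasing.

>>> step_arm(commands=[{"travel": [0,0,0],"turn": [0,0,0]},{"travel": [0,0,0],"turn": [0,0,0]},{"travel": [0,0,0],"turn": [0,0,0]},{"travel": [0,0,0],"turn": [0,0,0]},{"travel": [0,0,0],"turn": [0,0,0]}], gripper=1.0)

```text
time: 9.45
position: [0.5333, 0.3116, 0.1131]
tool_rot: [0.481, 3.104, 0.0]
ft_force: [-0.3, 0.3, 0.0]
grip_width: 0.964
grip_force: 0.0
```

>>> step_arm(commands=[{"travel": [0,0,-0.02],"turn": [0,0,0]},{"travel": [0,0,-0.05],"turn": [0,0,0]},{"travel": [0,0,-0.08],"turn": [0,0,0]},{"travel": [0,0,-0.1],"turn": [0,0,0]},{"travel": [0,0,-0.1],"turn": [0,0,0]}])

```text
time: 9.95
position: [0.535, 0.3126, 0.2169]
tool_rot: [0.481, 3.099, 0.007]
ft_force: [-0.4, 0.4, 0.5]
grip_width: 0.995
grip_force: 0.0
```

Run:
```python
from h import *
im=ctrl.get_image('scene'); im2=ctrl.get_image('wrist'); cv2.imwrite('pics/s4.png',np.hstack([im[120:,150:],im2[:264,50:462]])[...,::-1])
f=[]
for i in range(6): ctrl.get_image('wrist'); f.append(ctrl.get_state()['ft_force'])
print(np.mean(f,0),ctrl.get_state()['time'],ctrl.get_state()['position'],ctrl.get_state()['grip_width'])
```

```text
[-0.0803592  -0.22336991 -0.04698959] 10.35 [0.53275253 0.31132867 0.21189977] 1.0024477713823265
```

View pics/s4.png

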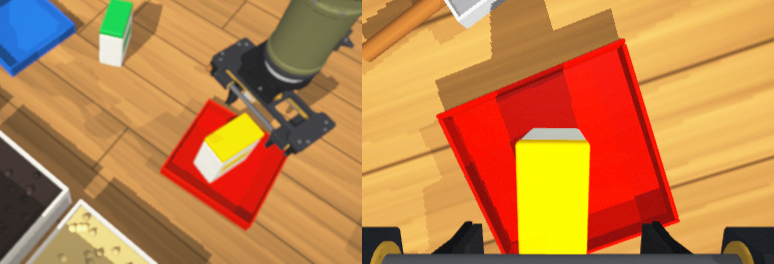

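The tin stands upright and released inside the red tray (lid at about (232,138) in the left half). The gripper is clear above it, and the empty force reads about zero, which confirms the weight.

```bash
python3 -c "
from bench import ctrl
print(ctrl.close_job())"
```

```text
the job is handed in; nothing more can be done
None
```

The yellow-lidded tin weighed about 0.24 kg, so I set it down upright and released it in the red tray, left the green-lidded tin where it stood, and handed the job in; no verdict came back.

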